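Index the router turntable by one hole

ROBOT

A 6-joint arm with a two-finger parallel gripper is mounted at the origin on the work surface. World frame = base frame: x ahead of the robot, y to its left, z up, the work surface at z = 0. Lengths are in m, angles in rad, forces in N, time in s.
With the tool pointing down it reaches from about 0.3 to 0.875 m from the base axis. Payload 4.2 kg.
Tool frame: the origin (TCP) lies between the finger pads; the fingertips stand 19 mm ahead of it and the grasp point (between the pads) is the TCP; z points along the fingers, y is the line along which they close (so a half turn about z gives the same grasp; the last joint's range is limited). The gripper opens to 85 mm and grips with 20 to 120 N. Pads are 22 mm wide; open, the fingers measure 114 mm over their backs; the gripper's body (76 mm by 85 mm) begins 54 mm behind the grasp point. The pads swing forward as they close: fully open they stand 13 mm farther back than shut.
Start: joints at [-1.191, 0.32, 1.565, -0, 1.257, -0.02], TCP at [0.224, -0.53, 0.25] pointing down, gripper open.
Joint ranges: [-3.11, 3.11], [-0.84, 2.01], [0.21, 2.61], [-1.34, 4.49], [0.05, 2.63], [-2.56, 2.56]. Speed limits (rad/s): [2.57, 2.57, 3.14, 3.14, 3.14, 3.14].

INTERFACE

Orientations are given as a unit quaternion [w, x, y, z].
In Python, from cell import env, vision gives the robot as it stands.
- The arm moves only by the tool apply_moves, never from a script. Its argument "motion" is text: rows parted by semicolons, each of 5 numbers parted by spaces: the closure in counts, from 0 (fully open) to 255 (shut), then the shift along the tool's x, y, z in mm, then the turn about the tool's z in units of 5 degrees (1.0 is 5 degrees). A call has exactly 5 rows; each row is the pose to reach, as a shift and turn from the pose commanded when the call began, along the tool's axes at that moment; what a row does not reach only later rows make up. A row lasts 1/8 s, in which the tool goes at most 62.5 mm and 10.7 degrees, less where a joint would pass 70% of its speed; a pose out of reach is approached as far as the arm can. A call with a gripper value outside its range is refused whole. The fingers move at their own pace and stop on an object; "squeeze" is the grip in N (left out, the last holds). Time passes only in rows, so rows that repeat a pose let the fingers close, or fill a call up. It gives the time, the measured TCP pose, the force, the opening and the grip force at its end, in the units of the state.
- env.observe(): the state, without advancing time (a new reading comes with each control period).
- vision.camera(name): name is "scene" or "top"; returns the picture (480x640x3 uint8, red, green, blue); there is no depth.
- vision.calibration(name): a dict with "K" (3x3 intrinsics, pixels), "k1" (the pictures are not rectified: a ray, as slopes to the right and down, at radius r is drawn at 1 + k1 r^2 times it, then the intrinsics apply), "R" (3x3) and "t" (3): a world point X has camera coordinates R X + t. Camera axes: x right, y down, z forward; pixel columns grow to the right and rows downward; lengths in m; the calibration is good to about 2 mm. A picture is of the moment at which its call begins. calibration takes no time and is no camera call.
- env.job_done(): hands the job in; it is judged then, once.
The state is a dict: "time": time; "joints": joint angles; "qvel": joint speeds; "tau": joint torques, N m; "tool_pos": TCP position; "ee_rot": TCP orientation; "wrist_force": force on the tool from outside, world axes, zero at the start; "torque": the same for the moment, N m; "gripper_width": opening from 0.0 (shut) to 1.0 (fully open); "finger_force": force on a finger pad.
Only numpy, scipy, OpenCV 4.12 (cv2) and the standard library are available. Lean on these libraries where they do the work, as an engineer would, in place of code of your own. Each camera call takes 0.05 s, during which the arm holds its last target. There are 200 camera calls.

TASK

The network box is clamped on an indexing turntable that a spring pin locks. Draw the pin up by its black knob, turn the table anticlockwise (seen from above) and let the pin drop fully home in the very next hole; its exact place must be found by feel, so never force the table against the pin. Let go, and leave the things lying around where they are.

Things in the scene. Friction and masses are not known exactly. Their poses are not given: they have to be found in the camera images.
- base: grey round base of the turntable, 310 mm across, fixed to the table; origin on the turning axis at the work surface, z up. Its top, 34 mm up, is the plate that the pin rides on, flat to 0.5 mm between the holes, which are 10 mm wide, 12 mm deep and 130 mm from the axis. Next to the start hole, anticlockwise, an aluminium arc with two more holes is bolted on
- axis (a point): point on the turning axis, 34 mm above the work surface. Above it the turning part: a steel disc of 176 mm diameter, a white network box on it (115 x 165 x 30 mm, top at 76 mm) and two antennas up to 155 mm high on the side away from the knob
- knob (a point): middle of the black upright knob on the spring pin, a ribbed cylinder 24 mm in diameter, 34 mm high (17 mm above and below this point). It stands at the end of the turntable's steel arm, 130 mm from the axis, its middle 75 mm above the work surface when the pin is home; free all round, the arm and bush below it reach up to 56 mm
- pin (a joint): height of the spring pin (8 mm diameter, rounded tip, slides vertically in the arm) in m: 0 = fully home in a hole, also its lower stop; 0.012 = its tip rides on the plate; 0.020 = upper stop. The spring pushes it down with about 5.5 N at 0 and 11 N at 0.018; let go, it falls by itself
- turntable (a joint): angle of the turntable in rad, 0 = the start hole, growing anticlockwise from above, range -0.75 to 1.45. With the pin clear it turns against about 2 N at the knob and stays where left; with the pin in a hole it is locked within 0.01. Next hole anticlockwise: somewhere from 0.52 to 0.80 (the arc's setting differs each time); the one after lies 0.60 farther; another at -0.60
- tin: golden flat tin box, 154 x 214 x 57 mm, loose, a bystander; origin under its centre
- power_brick: black power supply, 100 x 48 x 30 mm, loose, a bystander; origin under its centre
- wall_box: white square connection box, 86 x 86 x 34 mm, loose, a bystander; origin under its centre
- screwdriver: screwdriver, 140 mm long, loose, a bystander; lying along its x axis

How it is judged:
By the outcome, as a careful person would: the job done as asked, in the order asked, and still so for the second after the job is handed in, with the robot touching nothing.
It also fails if it takes over 51 s, if anything falls off the work surface, if the arm or the gripper's body presses on something with over 40 N, if the wrist force passes 120 N, or if a joint passes its speed limit or range.

## Working session

There is one attempt and no reset: what is moved stays moved. The work goes in short steps, Python scripts to look and compute and a tool call to move; the robot and the scene stay as the last step left them, time stands still between calls to the robot, and variables do not carry over. Pictures are saved under pics/ and viewed, at most 10 in all, crops included, and the job is handed in when it is done.

Besides the shell and the picture viewer there is one more tool, called after "Request:" by a JSON object that holds its "op" and its "data". apply_moves: Moves the arm, as the interface text tells. Its arguments: {"type":"object","properties":{"motion":{"type":"string"},"squeeze":{"type":"number"}},"required":["motion"]}

```bash
mkdir -p pics; python3 - <<'E'
from cell import env, vision
import cv2
for n in ("scene","top"):
    cv2.imwrite(f"pics/{n}0.png",vision.camera(n)[:,:,::-1])
    c=vision.calibration(n);print(n,c)
print(env.observe())
E
```

```text
scene {'K': array([[616.85448172,   0.        , 315.87215743],
       [  0.        , 616.85448172, 232.16815304],
       [  0.        ,   0.        ,   1.        ]]), 'k1': -0.08522117838439766, 'R': array([[ 0.39054703,  0.92043258, -0.0166396 ],
       [ 0.54101657, -0.24410703, -0.80480608],
       [-0.74483158,  0.30531233, -0.59330456]]), 't': array([-0.22465478, -0.20878656,  1.94013557])}
top {'K': array([[588.87465531,   0.        , 329.81873005],
       [  0.        , 588.87465531, 237.18859652],
       [  0.        ,   0.        ,   1.        ]]), 'k1': -0.07549365040231572, 'R': array([[-0.01771224, -0.99983998, -0.00250789],
       [-0.97839362,  0.01784897, -0.20597898],
       [ 0.20599078, -0.00119465, -0.9785532 ]]), 't': array([0.01230492, 0.54912298, 1.6763376 ])}
{'time': 0.1, 'joints': array([-1.19097465e+00,  3.20228925e-01,  1.56555273e+00,  2.10649637e-05,
        1.25741932e+00, -1.99700982e-02]), 'qvel': array([-3.45871622e-05, -1.98457372e-03, -2.41783347e-03,  5.65633660e-04,
       -1.56478798e-03, -1.19311220e-03]), 'tau': array([-3.54782824e-04, -4.16406190e+01, -2.34705752e+01,  1.41491853e-06,
        4.88913181e-03, -7.57251200e-06]), 'tool_pos': array([ 0.22367896, -0.52927569,  0.24956744]), 'ee_rot': array([-7.92973000e-04,  9.80087585e-01,  1.98564040e-01, -1.34054860e-04]), 'wrist_force': array([-0.42167358,  0.09143219, -0.64290031]), 'torque': array([ 0.02914492, -0.04721775, -0.06036161]), 'finger_force': 0.0, 'gripper_width': 0.9994477265689662}
```

View pics/scene0.png

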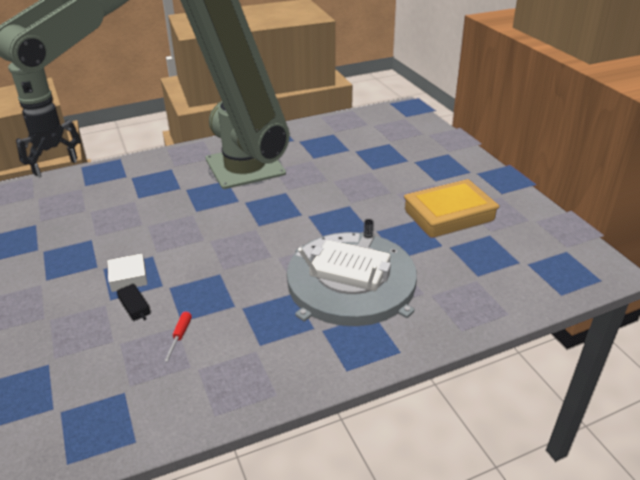

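View pics/top0.png

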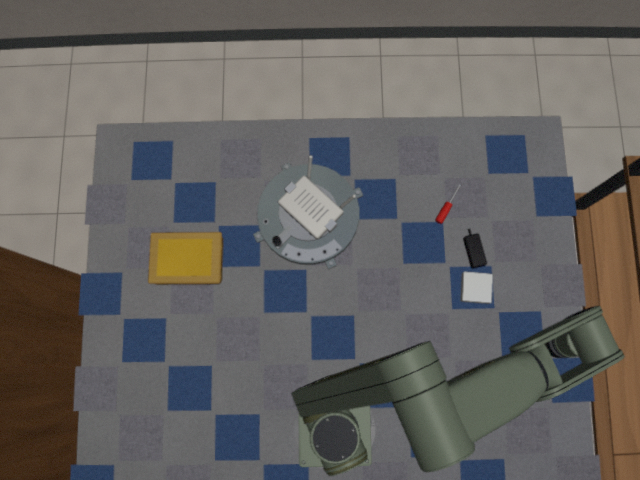

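The scene picture shows the turntable at about (352,278) with the knob at (369,228). The top picture shows the base centre near (308,213), the knob at (277,240) and the arc below it from about (285,250) to (345,250). The tin, power brick, wall box and screwdriver are all well clear.

```bash
cat > h.py <<'E'
from cell import env, vision
import cv2, numpy as np
def ray(n,px):
    c=vision.calibration(n);K=c["K"]
    d=cv2.undistortPoints(np.array([[px]],float),K,np.array([c["k1"],0,0,0,0.]))[0,0]
    R,t=c["R"],c["t"];return -R.T@t, R.T@np.array([*d,1])
def onz(n,px,z):
    o,d=ray(n,px);return o+d*(z-o[2])/d[2]
def tri(p1,p2):
    o1,d1=ray("scene",p1);o2,d2=ray("top",p2)
    s=np.linalg.lstsq(np.c_[d1,-d2],o2-o1,rcond=None)[0]
    a,b=o1+s[0]*d1,o2+s[1]*d2;return (a+b)/2,np.linalg.norm(a-b)
def proj(n,X):
    c=vision.calibration(n)
    return cv2.projectPoints(np.array([X],float),cv2.Rodrigues(c["R"])[0],c["t"],c["K"],np.array([c["k1"],0,0,0,0.]))[0][0,0]
def blob(im,x0,y0,x1,y1,thr=60):
    m=(im[y0:y1,x0:x1].max(2)<thr).astype(np.uint8)
    n,l,s,c=cv2.connectedComponentsWithStats(m)
    i=1+np.argmax(s[1:,4]);return c[i]+[x0,y0],s[i]
E
python3 - <<'E'
from h import *
t=cv2.imread("pics/top0.png");s=cv2.imread("pics/scene0.png")
bt,a=blob(t,265,228,290,252);bs,b=blob(s,355,212,382,245)
print(bt,a,bs,b);print(tri(bs,bt),onz("top",bt,.08),onz("scene",bs,.075))
cv2.imwrite("pics/t1.png",cv2.resize(t[150:275,245:370],(600,600),interpolation=cv2.INTER_CUBIC))
E
```

```text
[276.36507937 240.53968254] [ 8  8  8 10 63] [367.85       225.03333333] [10  8  8 14 60]
(array([0.53812554, 0.1582526 , 0.07647227]), np.float64(0.00028047935660118416)) [0.53734235 0.15779869 0.08      ] [0.53634294 0.15936619 0.075     ]
```

View pics/t1.png

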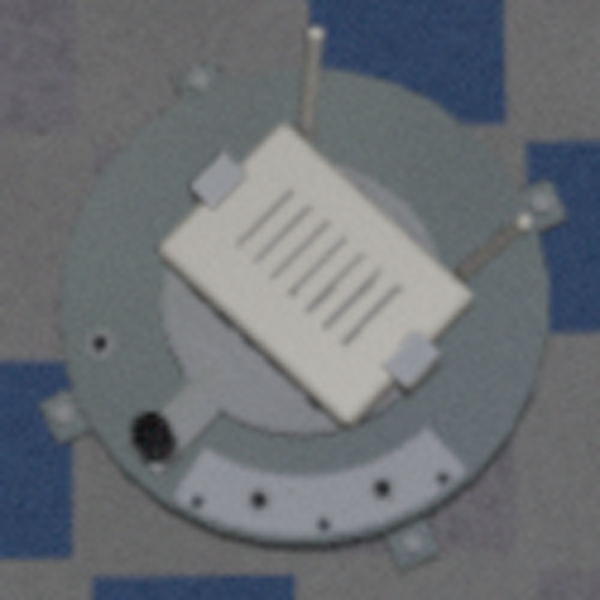

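The crop shows the knob at (152,437), the hole at −0.6 at (99,343), the next hole at (259,499) and the one after at (382,488). The smaller spots on the arc are bolts.

```bash
python3 - <<'E'
from h import *
from scipy.optimize import least_squares
t=cv2.imread("pics/top0.png")
P=[]
for c in ((99,343),(259,499),(382,488)):
    px=np.array(c)/4.8+[245,150]-.4
    x,y=np.round(px).astype(int);w=np.clip(110-t[y-3:y+4,x-3:x+4].max(2).astype(float),0,None)
    yy,xx=np.mgrid[y-3:y+4,x-3:x+4];q=(np.sum(w*xx)/w.sum(),np.sum(w*yy)/w.sum());print(px,q)
    P.append(onz("top",q,.034)[:2])
P=np.array(P);k=np.array([.5378,.1583])
Q=np.vstack([P,k])
f=least_squares(lambda c:np.hypot(*(Q-c).T)-.13,[.58,.05]);c=f.x
print(Q,c,f.fun)
a=np.arctan2(*(Q-c).T[::-1]);print(a, a-a[3])
print(c+.13*np.array([np.cos(a[1]),np.sin(a[1])]))
# gripper yaw now
from scipy.spatial.transform import Rotation as R
w=env.observe()["ee_rot"];M=R.from_quat(w,scalar_first=True).as_matrix();print(M)
d=np.array([.538,.158,.2])-[.224,-.53,.25];print(M.T@d*1000)
E
```

```text
[265.225      221.05833333] (np.float64(265.1324921135647), np.float64(221.0347003154574))
[298.55833333 253.55833333] (np.float64(298.448132780083), np.float64(253.746887966805))
[324.18333333 251.26666667] (np.float64(324.1890034364261), np.float64(251.23024054982818))
[[0.60728171 0.19588504]
 [0.50562513 0.09637686]
 [0.5118391  0.01987355]
 [0.5378     0.1583    ]] [0.63237413 0.06855211] [-2.18245019e-04 -2.32799456e-04 -6.55273164e-06  3.80022008e-04]
[ 1.76536488  2.92549419 -2.75776819  2.38237229] [-0.61700741  0.5431219  -5.14014048  0.        ]
[0.50539775 0.09642677]
[[ 9.21144608e-01  3.89220089e-01 -5.77682852e-04]
 [ 3.89220514e-01 -9.21143386e-01  1.50112904e-03]
 [ 5.21408382e-05 -1.60760293e-03 -9.99998706e-01]]
[ 557.02051351 -511.45116171   50.85131968]
```

Request:
{"op": "apply_moves", "data": {"motion": "0 37 -34 2 -1.5; 0 74 -68 4 -3; 0 112 -102 6 -4.5; 0 149 -136 8 -6; 0 186 -170 10 -7.5", "squeeze": 40}}

```text
time: 0.72
tool_pos: [0.3292, -0.299, 0.24]
ee_rot: [-0.0, 0.863, 0.505, 0.0]
wrist_force: [1.2, 0.1, 0.5]
gripper_width: 0.999
finger_force: 0.0
```

```bash
cat >> h.py <<'E'
from scipy.spatial.transform import Rotation as Rot
A=np.array([.6324,.0686]);TH0=2.37
def to(th,z,r=.13):
    """shift in tool mm and turn units to knob at angle th, height z"""
    o=env.observe();M=Rot.from_quat(o["ee_rot"],scalar_first=True).as_matrix()
    a=TH0+th;X=np.array([*(A+r*np.array([np.cos(a),np.sin(a)])),z])
    yaw=np.arctan2(M[1,0],M[0,0]);dy=(a-yaw+np.pi)%(2*np.pi)-np.pi
    print("shift",np.round(M.T@(X-o["tool_pos"])*1000,1),"turn",round(-np.degrees(dy)/5,2))
def st():
    o=env.observe();a=o["tool_pos"][:2]-A
    th=TH0
    f=o["wrist_force"];ang=np.arctan2(a[1],a[0]);tg=np.array([-np.sin(ang),np.cos(ang)])
    print("t",o["time"],"z",o["tool_pos"][2].round(4),"th",round((ang-TH0)%(2*np.pi),4),"r",np.hypot(*a).round(4),"F",f.round(2),"Ftan",(f[:2]@tg).round(2),"w",round(o["gripper_width"]*85,1),"ff",o["finger_force"])
E
python3 -c "
from h import *
st();to(0,.2)"
```

```text
t 0.725 z 0.24 th 1.6528 r 0.4765 F [1.23 0.08 0.46] Ftan 0.9 w 84.9 ff 0.0
shift [502.3 -41.8  40.1] turn -15.03
```

Request:
{"op": "apply_moves", "data": {"motion": "0 50 -4 4 -1.5; 0 100 -8 8 -3; 0 151 -13 12 -4.5; 0 201 -17 16 -6; 0 251 -21 20 -7.5"}}

```text
time: 1.35
tool_pos: [0.435, -0.0704, 0.22]
ee_rot: [0.0, 0.655, 0.756, -0.0]
wrist_force: [-0.1, -0.3, -0.2]
gripper_width: 1.0
finger_force: 0.0
```

```bash
python3 -c "
from h import *
st();to(0,.16)"
```

```text
t 1.35 z 0.22 th 1.3851 r 0.2415 F [-0.14 -0.28 -0.22] Ftan 0.14 w 85.0 ff 0.0
shift [212.6 135.8  60. ] turn -7.53
```

Request:
{"op": "apply_moves", "data": {"motion": "0 43 27 5 -1.5; 0 85 54 10 -3; 0 128 81 20 -4.5; 0 170 109 40 -6; 0 212.6 135.8 60 -7.5"}}

```text
time: 1.98
tool_pos: [0.5404, 0.1588, 0.1595]
ee_rot: [0.0, 0.377, 0.926, -0.0]
wrist_force: [0.2, -1.4, 0.5]
gripper_width: 0.997
finger_force: 0.0
```

```bash
python3 - <<'E'
from h import *
st();to(0,.08)
for n,(x,y) in (("top",(245,170)),("scene",(300,150))):
    im=vision.camera(n)[:,:,::-1]
    cv2.imwrite(f"pics/{n}2.png",cv2.resize(im[y:y+120,x:x+120],(400,400),interpolation=cv2.INTER_CUBIC))
cv2.imwrite("pics/b2.png",np.hstack([cv2.imread("pics/top2.png"),cv2.imread("pics/scene2.png")]))
E
```

```text
t 1.975 z 0.1595 th 6.2793 r 0.1289 F [ 0.16 -1.43  0.45] Ftan 0.91 w 84.7 ff 0.0
shift [ 1.2 -0.5 79.5] turn -0.02
```

View pics/b2.png

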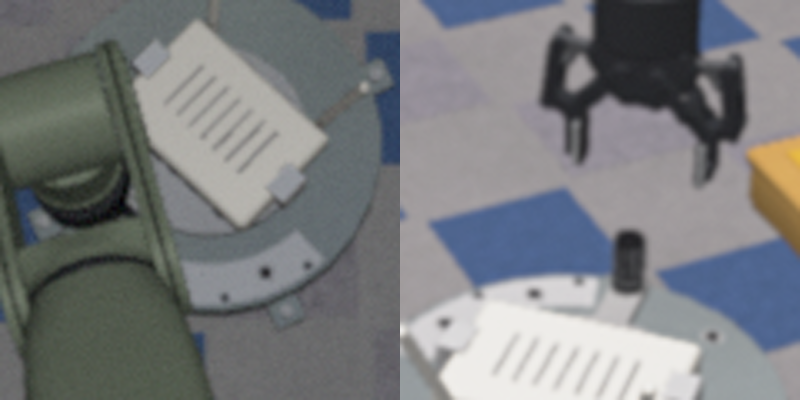

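The scene crop shows the knob at (630,262), centred between the open fingers, so I descend and close.

Request:
{"op": "apply_moves", "data": {"motion": "0 1 -0.5 25 0; 0 1 -0.5 50 0; 0 1 -0.5 70 0; 0 1 -0.5 78.5 0; 100 1 -0.5 78.5 0"}}

```text
time: 2.7
tool_pos: [0.5386, 0.1571, 0.0817]
ee_rot: [-0.0, 0.38, 0.925, -0.0]
wrist_force: [0.4, 0.0, -0.0]
gripper_width: 0.82
finger_force: 0.0
```

Request:
{"op": "apply_moves", "data": {"motion": "140 0 0 0 0; 180 0 0 0 0; 220 0 0 0 0; 255 0 0 0 0; 255 0 0 0 0", "squeeze": 40}}

```text
time: 3.32
tool_pos: [0.5394, 0.1578, 0.0827]
ee_rot: [0.001, 0.379, 0.925, 0.001]
wrist_force: [-0.7, -0.5, 6.0]
gripper_width: 0.267
finger_force: 39.2
```

```bash
python3 -c "
from h import *
st();to(0,.08);to(0,.096)"
```

```text
t 3.325 z 0.0827 th 0.0073 r 0.1288 F [-0.73 -0.46  5.99] Ftan 0.84 w 22.7 ff 39.20885682106018
shift [1.2 0.9 2.7] turn -0.08
shift [  1.2   1.  -13.3] turn -0.08
```

Request:
{"op": "apply_moves", "data": {"motion": "255 0 0 -4 0; 255 0 0 -8 0; 255 0 0 -12 0; 255 0 0 -16 0; 255 0 0 -16 0"}}

```text
time: 3.95
tool_pos: [0.539, 0.1574, 0.0977]
ee_rot: [0.0, 0.379, 0.925, -0.0]
wrist_force: [5.6, 0.8, -10.9]
gripper_width: 0.268
finger_force: 39.7
```

```bash
python3 -c "
from h import *
st()
print(to(.25,.0977),to(.5,.0977))
o=env.observe();print(o['tool_pos'])"
```

```text
t 3.95 z 0.0977 th 0.0117 r 0.1289 F [  5.58   0.84 -10.88] Ftan -4.45 w 22.8 ff 39.66186225414276
shift [ -3.1 -30.6  -0. ] turn -2.94
shift [-15.2 -60.7  -0. ] turn -5.8
None None
[0.53895243 0.15739451 0.09766484]
```

The lift force of 10.9 N puts the pin about 16 mm up, clear of the plate. Next I turn along the arc.

Request:
{"op": "apply_moves", "data": {"motion": "255 -0.3 -7.8 0 -0.69; 255 -1.2 -15.6 0 -1.37; 255 -2.4 -23.3 0 -2.06; 255 -4.1 -30.9 0 -2.75; 255 -6.2 -38.4 0 -3.44"}}

```text
time: 4.58
tool_pos: [0.5165, 0.1258, 0.0976]
ee_rot: [0.0, 0.236, 0.972, 0.0]
wrist_force: [5.2, 1.0, -11.1]
gripper_width: 0.266
finger_force: 39.7
```

```bash
sed -i 's/TH0=2.37$/TH0=2.3817/; s/A=np.array(\[.6324,.0686\])/A=np.array([.5390,.1574])+.13*np.array([-np.cos(2.3817),-np.sin(2.3817)])/' h.py; python3 -c "
from h import *
print(A);st();to(.45,.0977)
print(env.observe()['torque'])"
```

```text
[0.63323829 0.06785033]
t 4.575 z 0.0976 th 0.2988 r 0.1303 F [  5.16   0.97 -11.08] Ftan -3.16 w 22.6 ff 39.723560214042664
shift [ -2.1 -19.6  -0.1] turn -1.91
[ 0.18364388 -0.85537221  0.1367183 ]
```

Request:
{"op": "apply_moves", "data": {"motion": "255 -0.4 -5 0 -0.5; 255 -0.9 -10 0 -1; 255 -1.5 -15 0 -1.5; 255 -2.2 -20.5 0 -2; 255 -2.2 -20.5 3.5 -2"}}

```text
time: 5.2
tool_pos: [0.5086, 0.106, 0.0945]
ee_rot: [-0.0, 0.152, 0.988, -0.001]
wrist_force: [-1.1, -4.1, 10.3]
gripper_width: 0.268
finger_force: 41.6
```

```bash
python3 -c "
from h import *
st();print(env.observe()['wrist_force'])"
```

```text
t 5.2 z 0.0945 th 0.463 r 0.1303 F [-1.05 -4.06 10.34] Ftan 4.19 w 22.8 ff 41.63563013076782
[-1.05252172 -4.0568881  10.3422144 ]
```

Request:
{"op": "apply_moves", "data": {"motion": "255 0 0 -1 0; 172 0 0 -1 0; 172 0 0 -1 0; 172 0 0 3 0; 172 0 0 5 0"}}

```text
time: 5.82
tool_pos: [0.5086, 0.1068, 0.0892]
ee_rot: [-0.0, 0.151, 0.989, -0.0]
wrist_force: [-1.2, 0.4, -0.6]
gripper_width: 0.325
finger_force: 0.0
```

```bash
python3 - <<'E'
from h import *
st();to(.46,.0895);to(.53,.0895)
im=vision.camera("scene")[:,:,::-1]
cv2.imwrite("pics/s3.png",cv2.resize(im[180:300,270:430],(800,600),interpolation=cv2.INTER_CUBIC))
E
```

```text
t 5.825 z 0.0892 th 0.4569 r 0.1305 F [-1.22  0.41 -0.58] Ftan -0.02 w 27.6 ff 0.0
shift [-0.5 -0.4 -0.3] turn -0.04
shift [-0.9 -9.5 -0.3] turn -0.84
```

View pics/s3.png

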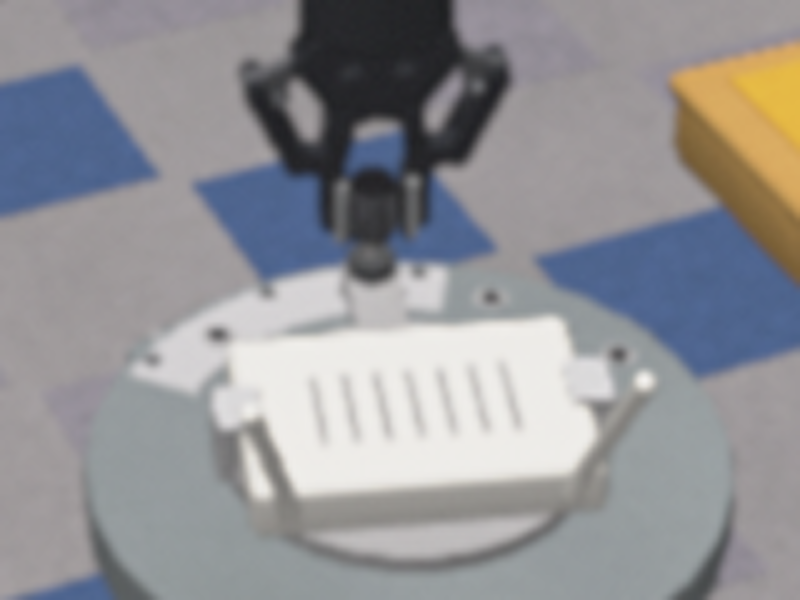

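The picture shows the raised knob at (372,205) standing free between the pads at (341,210) and (412,205). The pin is riding on the arc, which is visible left and right of it. Now I push it gently with the rear pad.

Request:
{"op": "apply_moves", "data": {"motion": "172 0 -1 0 -0.09; 172 0 -2 0 -0.18; 172 -0.1 -3 0 -0.27; 172 -0.2 -4 0 -0.36; 172 -0.3 -5 0 -0.45"}}

```text
time: 6.5
tool_pos: [0.5079, 0.1028, 0.0894]
ee_rot: [0.0, 0.132, 0.991, 0.001]
wrist_force: [0.5, 6.5, -1.4]
gripper_width: 0.328
finger_force: 3.1
```

```bash
python3 -c "
from h import *
st()"
```

```text
t 6.5 z 0.0894 th 0.4875 r 0.1301 F [ 0.54  6.47 -1.43] Ftan -6.38 w 27.8 ff 3.123646527528763
```

Request:
{"op": "apply_moves", "data": {"motion": "172 0 -1 0 -0.09; 172 0 -2 0 -0.18; 172 -0.1 -3 0 -0.27; 172 -0.1 -4 0 -0.36; 172 -0.1 -5 0 -0.45"}}

```text
time: 7.12
tool_pos: [0.5064, 0.0964, 0.0893]
ee_rot: [0.0, 0.112, 0.994, -0.0]
wrist_force: [0.7, -0.1, 1.1]
gripper_width: 0.323
finger_force: 0.0
```

```bash
python3 -c "
from h import *
st()"
```

```text
t 7.125 z 0.0893 th 0.5384 r 0.13 F [ 0.74 -0.12  1.15] Ftan -0.05 w 27.5 ff 0.0
```

Request:
{"op": "apply_moves", "data": {"motion": "172 0 -0.4 0 0; 172 0 -0.8 0 0; 172 0 -1.2 0 0; 172 0 -1.6 0 0; 172 0 -2 0 -0.18"}}

```text
time: 7.75
tool_pos: [0.5062, 0.0952, 0.0893]
ee_rot: [0.0, 0.104, 0.995, 0.0]
wrist_force: [1.2, 2.3, -1.6]
gripper_width: 0.326
finger_force: 1.0
```

```bash
python3 - <<'E'
from h import *
st()
im=vision.camera("scene")[:,:,::-1]
cv2.imwrite("pics/s4.png",cv2.resize(im[180:300,270:430],(800,600),interpolation=cv2.INTER_CUBIC))
E
```

```text
t 7.75 z 0.0893 th 0.5476 r 0.1299 F [ 1.17  2.31 -1.59] Ftan -2.51 w 27.7 ff 0.9504938498139381
```

View pics/s4.png

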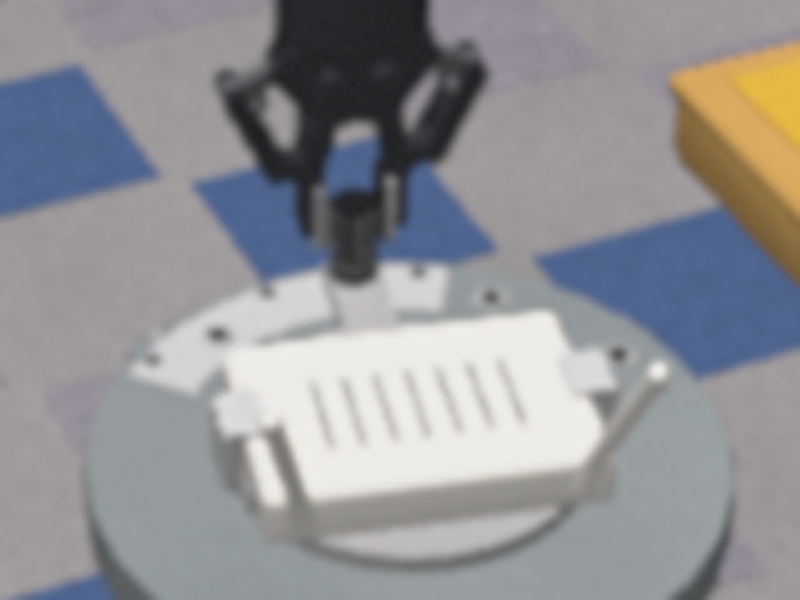

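The knob has dropped: its top is now at (357,195), was (372,172), and it sits on the bush, so the pin fell into the hole. I back off, open, rise and check.

Request:
{"op": "apply_moves", "data": {"motion": "172 0 2 0 0; 60 0 2 0 0; 0 0 2 0 0; 0 0 2 0 0; 0 0 2 -15 0"}}

```text
time: 8.43
tool_pos: [0.5056, 0.0967, 0.104]
ee_rot: [-0.001, 0.105, 0.995, -0.0]
wrist_force: [-0.2, 0.1, -0.5]
gripper_width: 1.0
finger_force: 0.0
```

Request:
{"op": "apply_moves", "data": {"motion": "0 0 0 -30 0; 0 0 0 -60 0; 0 30 0 -90 0; 0 90 0 -100 0; 0 150 0 -100 0"}}

```text
time: 9.05
tool_pos: [0.3589, 0.1285, 0.2061]
ee_rot: [0.002, 0.105, 0.994, 0.001]
wrist_force: [-0.5, 0.7, 0.0]
gripper_width: 1.002
finger_force: 0.0
```

```bash
python3 - <<'E'
from h import *
st()
t=vision.camera("top")[:,:,::-1];s=vision.camera("scene")[:,:,::-1]
cv2.imwrite("pics/b5.png",np.hstack([cv2.resize(i,(400,400),interpolation=cv2.INTER_CUBIC) for i in (t[150:275,245:370],s[190:310,290:410])]))
cv2.imwrite("pics/t5.png",t);cv2.imwrite("pics/s5.png",s)
E
```

```text
t 9.05 z 0.2061 th 0.5423 r 0.2809 F [-0.5   0.71  0.01] Ftan -0.59 w 85.1 ff 0.0
```

View pics/b5.png

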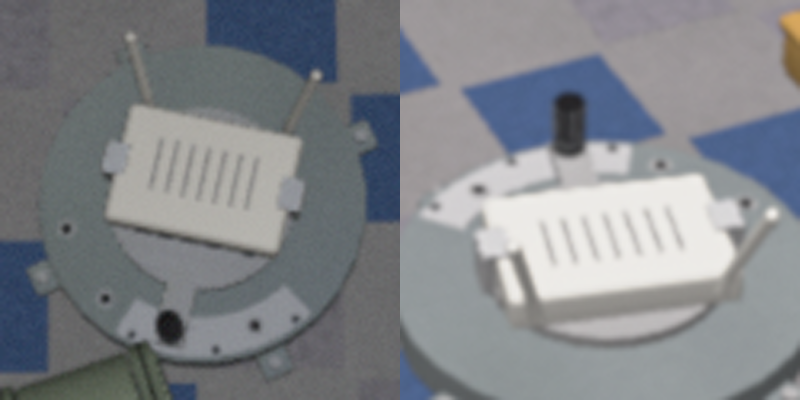

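The knob is at (170,326) in the top crop and (569,125) in the scene crop, over the arc's first hole, and the gripper is clear. I measure its height and angle.

```bash
python3 - <<'E'
from h import *
t=cv2.imread("pics/t5.png");s=cv2.imread("pics/s5.png")
bt,a=blob(t,288,242,308,260);bs,b=blob(s,330,212,352,240)
print(bt,a,bs,b);X,e=tri(bs,bt);print(X,e)
C=np.array([.63237,.06855]);d=X[:2]-C;d0=np.array([.5381,.1583])-C
print(np.hypot(*d),(np.arctan2(d[1],d[0])-np.arctan2(d0[1],d0[0]))%6.2832)
# predicted scene pixel at hole for home/riding
for z in (.0765,.0885): print(z,proj("scene",[.5056,.0965,z]))
E
```

```text
[297.49180328 251.67213115] [ 6  5  8 10 61] [339.75       223.96666667] [ 7  7  8 14 60]
[0.50414334 0.09679272 0.07573125] 0.00017998499498944333
0.1313001430330747 0.5440458538352066
0.0765 [339.92493023 224.04919025]
0.0885 [339.95571786 220.14527911]
```

```bash
python3 -c "
from cell import env
print(env.job_done())"
```

```text
the job is handed in; nothing more can be done
None
```

The job is handed in: the table is turned anticlockwise to the very next hole (about 0.54 rad) and the pin is home there, its knob measured at 76 mm, the same as at the start to within 1 mm. The gripper has let go and stands clear, nothing lying around was touched, and it took about 9 s.

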